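# Put the tall measuring cylinders away

### The arm

A 6-joint arm with a two-finger parallel gripper is mounted at the origin on the work surface. World frame = base frame: x ahead of the robot, y to its left, z up, the work surface at z = 0. Lengths are in m, angles in degrees, forces in N, time in s.
With the tool pointing down it reaches from about 0.425 to 0.925 m from the base axis. Payload 12.5 kg.
Tool frame: the origin (TCP) lies midway between the tips of the shut fingers; the grasp point (between the pads) lies 19 mm behind it; z points along the fingers, y is the line along which they close (so a half turn about z gives the same grasp; the last joint's range is limited). The gripper opens to 85 mm and grips with 20 to 120 N. Pads are 22 mm wide; open, the fingers measure 114 mm over their backs; the gripper's body (76 mm by 85 mm) begins 54 mm behind the grasp point. The pads swing forward as they close: fully open they stand 13 mm farther back than shut.
Start: joints at [-79.103, 28.126, 89.318, -0, 62.55, -6.05], TCP at [0.182, -0.598, 0.231] pointing down, gripper open.
Joint ranges: [-177.58, 177.58], [-47.91, 125.51], [2.72, 160], [-65.01, 245.01], [3.68, 167.84], [-153.87, 153.87]. Speed limits (degrees/s): [127.2, 127.2, 159.86, 180, 180, 180].

### API

Orientations are given as [roll, pitch, yaw] about the fixed x, y, z axes, in that order (R = Rz(yaw) Ry(pitch) Rx(roll)).
In Python, from rig import arm, imaging gives the robot as it stands.
- The arm moves only by the shell command python3 -m jog 'ROWS' [FORCE]. ROWS is text: rows parted by semicolons, each of 7 numbers parted by spaces: the turn, a rotation vector about the tool's x, y, z in degrees, then the shift along the tool's x, y, z in mm, then the finger opening in mm, from 0 to 85.4. In form: ax ay az dx dy dz gripper; .... A call has 1 to 12 rows; each row is the pose to reach, as a shift and turn from the pose commanded when the call began, along the tool's axes at that moment; what a row does not reach only later rows make up. A row lasts 1/12 s, in which the tool goes at most 41.7 mm and 7.16 degrees, less where a joint would pass 70% of its speed; a pose out of reach is approached as far as the arm can. A call with a gripper value outside its range is refused whole. The fingers move at their own pace and stop on an object; FORCE is the grip in N (left out, the last holds). Time passes only in rows, so rows that repeat a pose let the fingers close. It gives the time, the measured TCP pose, the force, the opening and the grip force at its end, in the units of the state.
- arm.read_state(): the state, without advancing time (a new reading comes with each control period).
- imaging.get_image(name): name is "side" or "top" or "wrist"; returns (picture, depth): 384x512x3 uint8, blue, green, red; 384x512 float32, m along the optical axis (not along the pixel's ray), 0 where there is no reading.
- imaging.camera_info(name): a dict with "fx", "fy", "cx", "cy" (pixels), "k1" (the pictures are not rectified: a ray, as slopes to the right and down, at radius r is drawn at 1 + k1 r^2 times it, then the intrinsics apply), "rvec" (rotation vector, rad) and "tvec" (3), from world to camera coordinates, as OpenCV has them. Camera axes: x right, y down, z forward; pixel columns grow to the right and rows downward; lengths in m; the calibration is good to about 2 mm. A picture is of the moment at which its call begins: read the wrist's pose just before it. camera_info takes no time and is no camera call; for the wrist camera it gives the pose at the moment of the call.
- arm.sign_off(): hands the job in; it is judged then, once.
Trained networks look in the newest picture that a camera, given by its name, has taken for a name from the list of things; names that differ only in an ending like _2 or _b are one class to them, and where a whole thing is asked for, a point or a joint stands for the part that bears it (a point fixed in the world has none). Each returns a list of dicts, best first, with "confidence" (0 to 1); they miss things now and then, are a little off and sometimes report something else, mostly with a low value. They report only what shows in the picture. A call takes as long as a camera call. They do not tell look-alikes from the thing itself.
- imaging.look_for(camera, query): "at" ([x, y, z] in m, in world coordinates, good to about 4 mm: the middle of the surface that is visible of it).
- imaging.silhouettes(camera, query): "pixels" (384x512 bool, what is visible of it).
- imaging.pinpoint(camera, query): "at" ([x, y, z] in m, in world coordinates, good to about 4 mm: a listed point, or the origin of a listed thing).
The state is a dict: "clock": time; "qpos": joint angles; "qd": joint speeds; "tau": joint torques, N m; "tool_pos": TCP position; "tool_rot": TCP orientation; "contact_force": force on the tool from outside, world axes, zero at the start; "wrist_torque": the same for the moment, N m; "grip_width": opening from 0.0 (shut) to 1.0 (fully open); "finger_force": force on a finger pad.
Only numpy, scipy, OpenCV 4.12 (cv2) and the standard library are available. Lean on these libraries where they do the work, as an engineer would, in place of code of your own. Each camera call takes 0.05 s, during which the arm holds its last target. There are 200 camera calls.

### The job

Put the measuring cylinders away in the dry cabinet: pull its tray out to its stop, first set the orange desiccant canister, lid up, in the narrow left bay, then stand all the tall stoppered cylinders (two or three) upright in the wide bay. Push the tray gently fully home with the cylinders still standing, and only after that swing the red gate shut across the tray's handle until it meets its stop. The cylinders are top-heavy and must never fall over; leave the other things on the bench where they are.

Things in the scene. Friction and masses are not known exactly. Their poses are not given: they have to be found in the camera images.
- cabinet: bench-top storage cabinet with clear roof and sides, standing fixed on the table; 350 mm wide, 255 mm deep, 258 mm high, opening 238 mm high. Origin on the table at the middle of its front plane; x points into the cabinet (away from the robot), y to the left, z up. Its place and yaw vary.
- tray (a joint): how far the cabinet's pull-out tray is out, m: 0 = fully home (front closed), 0.17 = fully out against its end stop; it slides straight along the cabinet's -x with about 2 N of friction and stays where it is left. As found it is only a little open. Its contents ride on it and topple if it is jerked or banged against a stop: about 0.04 m/s is safe.
- tray_floor (a point): middle of the tray floor's front edge, on its upper face, 28 mm above the table, at the front board's inner face; axes as the cabinet's. The floor runs 199 mm along +x and 144 mm to either side in y; a divider at y = 66 to 70 mm parts off the narrow bay; cylinders go right of it (-y). The blue front board, 12 mm thick, 320 mm wide, reaches 90 mm above the table; other walls 67 mm. With the tray fully out the roof edge is at x = 170 mm.
- canister_bay (a point): middle of the front edge of the narrow bay at the left (+y) side of the tray, on its floor, at the front board's inner face; axes as the cabinet's. The bay is 74 mm wide (y) and runs 199 mm along +x (70 mm along is well clear of the roof); a divider 4 mm thick and as high as the walls parts it from the cylinders' wide bay. The hand fits over it before the cylinders stand next to it, hardly after.
- canister_mid (a point): squat orange desiccant canister with a white lid, 50 mm in diameter, 50 mm high, about 0.12 kg. This point is on its axis at half height. It goes, lid up, in the narrow bay.
- tray_handle (a point): middle of the tray's steel bow handle: round bar 12 mm thick, 110 mm long along the cabinet's y, 60 mm above the table, 58 mm out from the front board (its centre line); can be pinched from above.
- gate (a joint): angle of the red retaining gate, rad: 0 = shut against its stop, lying across in front of the handle of the tray when that is home; grows as it swings out towards the robot, 1.8 at most; found at about 1.5 to 1.75. Vertical hinge, stays where it is left (about 0.06 N m of friction).
- gate_pivot (a point): hinge axis of the gate, at the height of its bar (61 mm above the table), 195 mm left of and 95 mm in front of the cabinet's origin. At joint value 0 the bar points along the cabinet's -y, at pi/2 along its -x. The bar is 150 mm long, 14 mm thick, 20 mm high.
- gate_peg (a point): upright red peg near the tip of the gate, to move it by: 16 mm thick, from 69 to 124 mm above the table; this point is on its axis at 100 mm above the table, 145 mm from the hinge axis.
- cyl_a_mid (a point): tall, top-heavy stoppered measuring cylinder, about 0.28 kg (varies): 210 mm high, body and stopper 36 mm thick all the way up, round blue foot 52 mm wide, heavy blue stopper from 160 mm to the top (centre of mass about 140 mm up). This point is on its axis at half height (105 mm above its underside); z runs up the cylinder. Grip it high, by the stopper, about 25 mm below the top. May be absent (None).
- cyl_b_mid (a point): tall, top-heavy stoppered measuring cylinder, about 0.28 kg (varies): 210 mm high, body and stopper 36 mm thick all the way up, round blue foot 52 mm wide, heavy blue stopper from 160 mm to the top (centre of mass about 140 mm up). This point is on its axis at half height (105 mm above its underside); z runs up the cylinder. Grip it high, by the stopper, about 25 mm below the top. May be absent (None).
- cyl_c_mid (a point): tall, top-heavy stoppered measuring cylinder, about 0.28 kg (varies): 210 mm high, body and stopper 36 mm thick all the way up, round blue foot 52 mm wide, heavy blue stopper from 160 mm to the top (centre of mass about 140 mm up). This point is on its axis at half height (105 mm above its underside); z runs up the cylinder. Grip it high, by the stopper, about 25 mm below the top. May be absent (None).
- tip_box: bystander to be left alone: yellow open tip box, 120 x 85 x 50 mm high. Origin at the centre of its underside.
- beaker: bystander to be left alone: clear beaker, 70 mm wide, 85 mm high. Origin at the centre of its underside.
- reagent: bystander to be left alone: amber jar with blue cap, 68 mm wide, 120 mm high. Origin at the centre of its underside.
- timer: bystander to be left alone: flat white bench timer, 60 x 60 x 22 mm. Origin at the centre of its underside.
- plate96: bystander to be left alone: clear well plate, 127 x 85 x 14 mm. Origin at the centre of its underside.
- jar: bystander to be left alone: white jar, 60 mm wide, 80 mm high. Origin at the centre of its underside.
Mind the look-alikes: they are no part of the job. Of the things shaped like the part that bears canister_mid, the orange one is meant.

How it is judged (in metres and radians):
On the way, in this order (a step that is already met when the one before it is completed fails the run):
1. the tray is pulled out to its stop (value of joint tray above 0.155 m), for 0.2 s.
2. the canister stands in the narrow bay of the pulled-out tray (x of canister_mid in the frame of tray_floor between 0.012 and 0.193 m and y of canister_mid in the frame of tray_floor between 0.07 and 0.144 m and z of canister_mid in the frame of tray_floor between 0.02 and 0.03 m and angle between canister_mid's own z axis and vertical below 0.1 rad and value of joint tray above 0.12 m), for 0.2 s.
3. canister and all cylinders stand upright in their bays of the pulled-out tray (all of step 2 and x of cyl_a_mid in the frame of tray_floor between 0.012 and 0.193 m and y of cyl_a_mid in the frame of tray_floor between -0.14 and 0.066 m and z of cyl_a_mid in the frame of tray_floor between 0.098 and 0.112 m and angle between each of cyl_a_mid, cyl_b_mid, cyl_c_mid's own z axis and vertical below 0.08 rad and x of cyl_b_mid in the frame of tray_floor between 0.012 and 0.193 m and y of cyl_b_mid in the frame of tray_floor between -0.14 and 0.066 m and z of cyl_b_mid in the frame of tray_floor between 0.098 and 0.112 m and x of cyl_c_mid in the frame of tray_floor between 0.012 and 0.193 m and y of cyl_c_mid in the frame of tray_floor between -0.14 and 0.066 m and z of cyl_c_mid in the frame of tray_floor between 0.098 and 0.112 m), for 0.2 s.
4. the tray is fully home with everything standing in it, the gate not yet shut (value of joint tray below 0.005 m and value of joint gate above 0.5 rad and x of canister_mid in the frame of tray_floor between 0.012 and 0.193 m and y of canister_mid in the frame of tray_floor between 0.07 and 0.144 m and z of canister_mid in the frame of tray_floor between 0.02 and 0.03 m and angle between canister_mid's own z axis and vertical below 0.1 rad and x of cyl_a_mid in the frame of tray_floor between 0.012 and 0.193 m and y of cyl_a_mid in the frame of tray_floor between -0.14 and 0.066 m and z of cyl_a_mid in the frame of tray_floor between 0.098 and 0.112 m and angle between each of cyl_a_mid, cyl_b_mid, cyl_c_mid's own z axis and vertical below 0.08 rad and x of cyl_b_mid in the frame of tray_floor between 0.012 and 0.193 m and y of cyl_b_mid in the frame of tray_floor between -0.14 and 0.066 m and z of cyl_b_mid in the frame of tray_floor between 0.098 and 0.112 m and x of cyl_c_mid in the frame of tray_floor between 0.012 and 0.193 m and y of cyl_c_mid in the frame of tray_floor between -0.14 and 0.066 m and z of cyl_c_mid in the frame of tray_floor between 0.098 and 0.112 m), for 0.2 s.
At the end, for the whole second after the job is handed in: the tray is home (within 5 mm), the gate shut (within 0.1 rad), and every cylinder stands upright (within 0.08 rad) and at rest on the tray's floor right of the divider, and the canister stands, lid up, in the narrow left bay (value of joint tray below 0.005 m and value of joint gate below 0.1 rad and x of canister_mid in the frame of tray_floor between 0.012 and 0.193 m and y of canister_mid in the frame of tray_floor between 0.07 and 0.144 m and z of canister_mid in the frame of tray_floor between 0.02 and 0.03 m and angle between canister_mid's own z axis and vertical below 0.1 rad and x of cyl_a_mid in the frame of tray_floor between 0.012 and 0.193 m and y of cyl_a_mid in the frame of tray_floor between -0.14 and 0.066 m and z of cyl_a_mid in the frame of tray_floor between 0.098 and 0.112 m and angle between each of cyl_a_mid, cyl_b_mid, cyl_c_mid's own z axis and vertical below 0.08 rad and x of cyl_b_mid in the frame of tray_floor between 0.012 and 0.193 m and y of cyl_b_mid in the frame of tray_floor between -0.14 and 0.066 m and z of cyl_b_mid in the frame of tray_floor between 0.098 and 0.112 m and x of cyl_c_mid in the frame of tray_floor between 0.012 and 0.193 m and y of cyl_c_mid in the frame of tray_floor between -0.14 and 0.066 m and z of cyl_c_mid in the frame of tray_floor between 0.098 and 0.112 m and linear speed of each of cyl_a, cyl_b, cyl_c, canister below 0.02 m/s); the robot touches nothing.
It fails at once if a cylinder falls over (angle between any of cyl_a_mid, cyl_b_mid, cyl_c_mid's own z axis and vertical above 0.7 rad).
It fails at once if a bystander is moved by more than 40 mm or tipped over (distance of any of tip_box, beaker, reagent, timer, plate96, jar from where it was at the start of the episode above 0.04 m or angle between any of tip_box, beaker, reagent, timer, plate96, jar's own z axis and vertical above 0.6 rad).
Of cyl_a, cyl_b, cyl_c only 2 to 3 are there at a start; the rules pass over those that are not, and their reading is None.
At some moment in a run one of canister may be knocked a few centimetres aside while the robot is not near it.
It also fails if it takes over 210 s, if anything falls off the work surface, if the arm or the gripper's body presses on something with over 40 N, if the wrist force passes 120 N, or if a joint passes its speed limit or range.

## Working session

There is one attempt and no reset: what is moved stays moved. The work goes in short steps, Python scripts to look and compute and a shell command to move; the robot and the scene stay as the last step left them, time stands still between calls to the robot, and variables do not carry over. Pictures are saved under pics/ and viewed, at most 14 in all, crops included, and the job is handed in when it is done.

```bash
ls; mkdir -p pics
cat > h.py <<'E'
import numpy as np, cv2
from rig import arm, imaging
from scipy.spatial.transform import Rotation as R
def snap(n,f):
    im,d=imaging.get_image(n); cv2.imwrite('pics/'+f,im); return im,d
def st():
    s=arm.read_state(); print({k:np.round(s[k],3).tolist() for k in('clock','tool_pos','tool_rot','contact_force','grip_width','finger_force','qpos')}); return s
def rel(p, yaw=None):
    "shift in tool axes (mm) from measured TCP to world p"
    s=arm.read_state(); Rt=R.from_euler('xyz',s['tool_rot'],degrees=True)
    return np.round(Rt.inv().apply(np.array(p)-s['tool_pos'])*1000,1)
def world(n,info,d,u,v):
    c=info; z=d[int(v),int(u)]
    pt=cv2.undistortPoints(np.array([[[u,v]]],float),np.array([[c['fx'],0,c['cx']],[0,c['fy'],c['cy']],[0,0,1]]),np.array([c['k1'],0,0,0,0]))[0,0]
    return R.from_rotvec(np.ravel(c['rvec'])).inv().apply(np.array([pt[0]*z,pt[1]*z,z])-np.ravel(c['tvec']))
E
python3 - <<'E'
from h import *
st()
for c in('top','side'):
    snap(c,c+'0.png')
    for q in('cabinet','tray_floor','tray_handle','canister_mid','gate_peg','gate_pivot','cyl_a_mid','tip_box','beaker','reagent','timer','plate96','jar'):
        print(c,q,[(np.round(r['at'],3).tolist(),round(r['confidence'],2)) for r in imaging.pinpoint(c,q) if r['confidence']>.25])
E
```

```text
pics
{'clock': 0.0, 'tool_pos': [0.182, -0.598, 0.231], 'tool_rot': [-179.936, -0.005, 16.949], 'contact_force': [0.427, 0.343, -0.343], 'grip_width': 0.996, 'finger_force': 0.0, 'qpos': [-79.102, 28.165, 89.349, -0.002, 62.549, -6.05]}
top cabinet [([0.737, 0.157, -0.0], 0.85)]
top tray_floor [([0.696, 0.16, 0.025], 0.81)]
top tray_handle [([0.628, 0.162, 0.064], 0.65)]
top canister_mid [([0.451, -0.426, 0.021], 0.9), ([0.55, -0.434, 0.024], 0.8), ([0.432, -0.515, 0.028], 0.65)]
top gate_peg [([0.506, 0.378, 0.094], 0.97), ([0.694, 0.158, 0.026], 0.75)]
top gate_pivot [([0.65, 0.356, 0.062], 0.74), ([0.388, 0.067, -0.002], 0.64)]
top cyl_a_mid [([0.388, 0.068, -0.004], 0.71)]
top tip_box [([0.355, -0.255, -0.001], 0.86), ([0.643, -0.39, 0.002], 0.73), ([0.629, -0.156, 0.106], 0.34), ([0.736, 0.16, -0.0], 0.33)]
top beaker [([0.752, -0.122, 0.001], 0.79), ([0.699, 0.264, 0.024], 0.32)]
top reagent [([0.7, -0.288, 0.003], 0.94)]
top timer [([0.386, 0.066, -0.001], 0.9), ([0.396, -0.074, 0.005], 0.39)]
top plate96 [([0.392, -0.076, 0.003], 0.97)]
top jar [([0.642, -0.39, 0.001], 0.94)]
[... 208 characters left out ...]
 canister_mid [([0.448, -0.428, 0.025], 0.82), ([0.553, -0.433, 0.024], 0.61)]
side gate_peg [([0.506, 0.376, 0.102], 0.66), ([0.697, -0.286, -0.001], 0.66)]
side gate_pivot [([0.652, 0.354, 0.061], 0.91)]
side cyl_a_mid [([0.58, -0.292, 0.106], 0.8), ([0.382, 0.064, 0.002], 0.34)]
side tip_box [([0.35, -0.254, 0.0], 0.82), ([0.509, 0.377, 0.1], 0.44)]
side beaker [([0.752, -0.12, -0.0], 0.96), ([0.696, -0.289, -0.003], 0.74), ([0.382, 0.066, 0.001], 0.46)]
side reagent [([0.698, -0.287, -0.002], 0.86)]
side timer [([0.385, 0.068, -0.0], 0.84), ([0.582, -0.29, 0.106], 0.72)]
side plate96 [([0.397, -0.075, 0.002], 0.92), ([0.64, -0.387, 0.001], 0.48)]
side jar [([0.641, -0.387, 0.002], 0.52)]
```

View pics/top0.png

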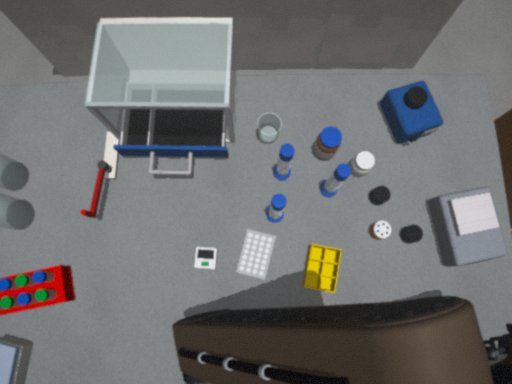

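View pics/side0.png

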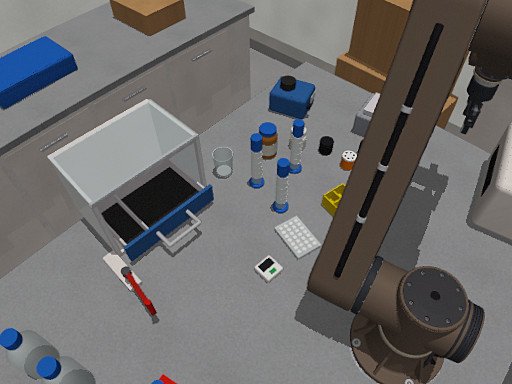

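Run:
```python
from h import *
for c in('top','side'):
    imaging.get_image(c)
    for f in (imaging.pinpoint,imaging.look_for):
      for q in('cyl_a_mid','cyl_b_mid','canister_mid'):
        print(c,q,[(np.round(r['at'],3).tolist(),round(r['confidence'],2)) for r in f(c,q)])
```

```text
top cyl_a_mid [([0.582, -0.291, 0.104], 0.58), ([0.393, -0.076, 0.004], 0.55)]
top cyl_b_mid [([0.506, -0.138, 0.106], 0.66)]
top canister_mid [([0.547, -0.437, 0.026], 0.89), ([0.433, -0.515, 0.025], 0.6), ([0.453, -0.426, 0.021], 0.53)]
top cyl_a_mid [([0.573, -0.281, 0.147], 0.95), ([0.684, -0.278, 0.118], 0.46)]
top cyl_b_mid [([0.496, -0.134, 0.164], 0.75)]
top canister_mid [([0.546, -0.429, 0.052], 0.78), ([0.45, -0.42, 0.049], 0.76), ([0.431, -0.508, 0.049], 0.68)]
side cyl_a_mid [([0.583, -0.291, 0.107], 0.71), ([0.634, -0.157, 0.106], 0.42)]
side cyl_b_mid [([0.51, -0.137, 0.105], 0.66)]
side canister_mid [([0.45, -0.429, 0.022], 0.6), ([0.551, -0.437, 0.026], 0.55)]
side cyl_a_mid [([0.57, -0.278, 0.118], 0.9)]
side cyl_b_mid [([0.502, -0.126, 0.118], 0.74)]
side canister_mid [([0.446, -0.415, 0.044], 0.78), ([0.548, -0.421, 0.042], 0.66)]
```

Top view: cabinet upper left, with the tray slightly open. Three cylinders stand at (283,160), (335,178) and (277,208). The orange canister is at (381,229), with black look-alikes at (379,195) and (411,233). The side view agrees, and the gate is open at left.

Run:
```python
from h import *
im,d=imaging.get_image('top'); i=imaging.camera_info('top')
for u,v in((120,150),(140,151),(200,153),(222,154)): print(np.round(world('top',i,d,u,v),3))
print(i['tvec'],rel([.6285,.161,.36]))
```

```text
[0.69  0.305 0.072]
[0.687 0.249 0.067]
[0.68  0.078 0.056]
[0.676 0.016 0.054]
[-0.06899648  0.56079596  1.01384777] [ 648.1 -595.8 -128.7]
```

```bash
python3 -m jog '0 0 0 0 0 -40 85;0 0 0 0 0 -80 85;0 0 -5 0 0 -129 85;0 0 -10 30 -28 -129 85;0 0 -16 66 -60 -129 85;0 0 -22 100 -90 -129 85;0 0 -28 130 -120 -129 85;0 0 -34 160 -150 -129 85;0 0 -40 190 -180 -129 85;0 0 -46 220 -205 -129 85;0 0 -52 250 -230 -129 85;0 0 -58 280 -257 -129 85' 40
python3 - <<'E'
from h import *
st();print(rel([.6285,.161,.2]))
E
```

```text
clock: 3.15
tool_pos: [0.3727, -0.2736, 0.3606]
tool_rot: [180.0, 0.0, 75.2]
contact_force: [0.6, -1.1, -0.5]
grip_width: 0.998
finger_force: 0.0
{'clock': 3.15, 'tool_pos': [0.373, -0.274, 0.361], 'tool_rot': [179.959, 0.023, 75.224], 'contact_force': [0.603, -1.087, -0.454], 'grip_width': 0.998, 'finger_force': 0.0, 'qpos': [-44.478, 7.583, 99.597, 0.001, 72.772, -29.703]}
[485.5 136.4 160.5]
```

```bash
python3 -m jog '0 0 -6 40 11 0 85;0 0 -12.3 80 22 0 85;0 0 -12.3 120 33 0 85;0 0 -12.3 160 45 0 85;0 0 -12.3 200 56 0 85;0 0 -12.3 240 68 0 85;0 0 -12.3 280 79 0 85;0 0 -12.3 320 90 0 85;0 0 -12.3 360 101 20 85;0 0 -12.3 400 112 50 85;0 0 -12.3 440 124 80 85;0 0 -12.3 485 136 110 85'; python3 -m jog '0 0 0 0 0 0 70;0 0 0 0 0 0 70;0 0 0 0 0 0 70'
python3 - <<'E'
from h import *
im,d=snap('wrist','w1.png'); 
for q in('tray_handle','tray_floor','gate_peg'): print(q,[(np.round(r['at'],3).tolist(),round(r['confidence'],2)) for r in imaging.pinpoint('wrist',q)])
print(rel([.6285,.161,.041]))
E
```

```text
clock: 4.15
tool_pos: [0.6141, 0.1326, 0.2698]
tool_rot: [180.0, 0.0, 87.3]
contact_force: [1.1, -1.0, 0.9]
grip_width: 0.998
finger_force: 0.0
clock: 4.4
tool_pos: [0.6136, 0.1307, 0.2711]
tool_rot: [180.0, 0.0, 87.3]
contact_force: [-0.4, 0.3, 1.5]
grip_width: 0.824
finger_force: 0.0
tray_handle [([0.349, -0.252, 0.001], 0.62), ([0.622, 0.161, 0.06], 0.58)]
tray_floor [([0.694, 0.157, 0.024], 0.83)]
gate_peg []
[ 31.8  12.9 231.2]
```

View pics/w1.png

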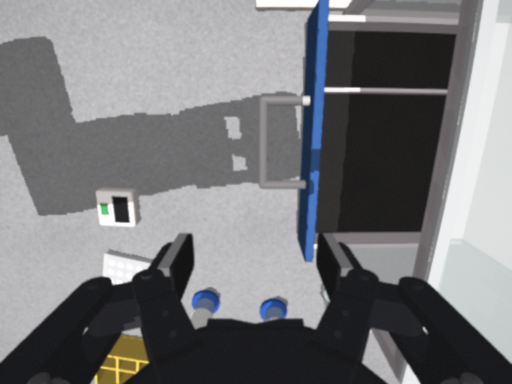

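Run:
```python
from h import *
im,d=imaging.get_image('wrist'); i=imaging.camera_info('wrist')
im2=cv2.cvtColor(im,cv2.COLOR_BGR2HSV)
for v in(105,120,140,160,175):
    us=[u for u in range(250,285) if 0<d[v,u]<np.median(d[v,230:245])-.03]
    if us: print(v,us[0],us[-1],np.round(world('',i,d,np.mean(us),v),4))
for v in(20,60,120,160,200,240):
    m=(im2[v,:,0]>100)&(im2[v,:,0]<130)&(im2[v,:,1]>150); us=np.where(m[290:340])[0]+290
    P=[world('',i,d,u,v) for u in us]; P=[p for p in P if p[2]>.084]
    if P: print(v,np.round(np.mean(P,0),4),len(P))
```

```text
105 258 266 [0.6277 0.2101 0.0668]
120 258 266 [0.6269 0.1918 0.065 ]
140 258 266 [0.6258 0.1666 0.0662]
160 258 266 [0.6248 0.1403 0.0657]
175 258 266 [0.6239 0.1199 0.0662]
20 [0.6944 0.296  0.0905] 10
60 [0.6932 0.2555 0.0902] 11
120 [0.6905 0.1897 0.0901] 11
160 [0.6874 0.1417 0.0902] 9
200 [0.6787 0.1011 0.1232] 10
240 [0.6823 0.0317 0.0898] 9
```

```bash
python3 -m jog '0 0 0 10 4 30 45;0 0 0 20 8 60 45;0 0 0 31 11 90 45;0 0 0 31 11 120 45;0 0 0 31 11 150 45;0 0 0 31 11 175 45;0 0 0 31 11 200 45;0 0 0 31 11 215 45;0 0 0 31 11 228 45;0 0 0 31 11 230 45;0 0 0 31 11 230 45'; python3 -m jog '0 0 0 0 0 0 0;0 0 0 0 0 0 0;0 0 0 0 0 0 0;0 0 0 0 0 0 0;0 0 0 0 0 0 0;0 0 0 0 0 0 0;0 0 0 0 0 0 0;0 0 0 0 0 0 0' 50
```

```text
clock: 5.57
tool_pos: [0.6262, 0.1609, 0.0409]
tool_rot: [-180.0, 0.0, 87.2]
contact_force: [-0.5, -1.2, 0.7]
grip_width: 0.532
finger_force: 0.0
clock: 6.23
tool_pos: [0.6267, 0.1613, 0.0422]
tool_rot: [179.9, -0.0, 87.3]
contact_force: [-1.5, -0.4, 6.9]
grip_width: 0.122
finger_force: 48.8
```

```bash
python3 -m jog '0 0 0 0 -3 0 0;0 0 0 0 -8 0 0;0 0 0 0 -16 0 0;0 0 0 0 -24 0 0;0 0 0 0 -32 0 0;0 0 0 0 -40 0 0;0 0 0 0 -48 0 0;0 0 0 0 -56 0 0;0 0 0 0 -64 0 0;0 0 0 0 -72 0 0;0 0 0 0 -80 0 0;0 0 0 0 -88 0 0'; python3 -m jog '0 0 0 0 -8 0 0;0 0 0 0 -16 0 0;0 0 0 0 -22 0 0;0 0 0 0 -27 0 0;0 0 0 0 -31 0 0;0 0 0 0 -34 0 0;0 0 0 0 -37 0 0;0 0 0 0 -40 0 0;0 0 0 0 -42 0 0;0 0 0 0 -43 0 0;0 0 0 0 -43 0 0'
```

```text
clock: 7.23
tool_pos: [0.539, 0.1653, 0.0422]
tool_rot: [179.8, -0.0, 87.3]
contact_force: [1.7, -4.3, 8.7]
grip_width: 0.119
finger_force: 49.3
clock: 8.15
tool_pos: [0.4964, 0.1672, 0.0422]
tool_rot: [179.8, -0.0, 87.3]
contact_force: [1.1, -7.0, 10.8]
grip_width: 0.121
finger_force: 49.5
```

```bash
python3 -m jog '0 0 0 0 -1 0 0;0 0 0 0 -2 0 0;0 0 0 0 -3 0 0;0 0 0 0 -4 0 0;0 0 0 0 -5 0 0;0 0 0 0 -5 0 0'
```

```text
clock: 8.65
tool_pos: [0.4963, 0.1673, 0.0423]
tool_rot: [179.2, -0.1, 87.2]
contact_force: [24.0, -12.5, -5.8]
grip_width: 0.122
finger_force: 48.8
```

```bash
python3 -m jog '0 0 0 0 2 0 45;0 0 0 0 3 0 45;0 0 0 0 4 0 45;0 0 0 0 4 0 45;0 0 0 0 4 0 45;0 0 0 0 4 0 45;0 0 0 0 4 -20 45;0 0 0 0 4 -60 45;0 0 0 0 4 -100 45;0 0 0 0 4 -140 65;0 0 0 0 4 -180 65;0 0 0 0 4 -220 65'
python3 - <<'E'
from h import *
st();print(rel([.45,-.46,.3]))
imaging.get_image('top')
print([(np.round(r['at'],3).tolist(),round(r['confidence'],2)) for r in imaging.pinpoint('top','tray_floor')+imaging.pinpoint('top','tray_handle')+imaging.pinpoint('top','canister_mid')])
E
```

```text
clock: 9.65
tool_pos: [0.4935, 0.1676, 0.2631]
tool_rot: [-180.0, 0.0, 87.3]
contact_force: [0.2, 0.6, -0.2]
grip_width: 0.759
finger_force: 0.0
{'clock': 9.65, 'tool_pos': [0.494, 0.168, 0.263], 'tool_rot': [-179.993, 0.006, 87.262], 'contact_force': [0.237, 0.585, -0.182], 'grip_width': 0.759, 'finger_force': 0.0, 'qpos': [11.494, 17.736, 101.331, -0.004, 60.941, 14.234]}
[-629.   -13.5  -36.9]
[([0.568, 0.164, 0.026], 0.59), ([0.497, 0.165, 0.063], 0.65), ([0.548, -0.431, 0.028], 0.88), ([0.434, -0.516, 0.024], 0.86), ([0.453, -0.427, 0.022], 0.79)]
```

```bash
python3 -m jog '0 0 0 -30 0 -20 65;0 0 0 -70 0 -37 65;0 0 0 -110 0 -37 65;0 0 0 -150 0 -37 65;0 0 0 -190 -3 -37 65;0 0 0 -230 -5 -37 65;0 0 0 -270 -6 -37 65;0 0 0 -310 -7 -37 65;0 0 0 -350 -8 -37 65;0 0 0 -390 -9 -37 65;0 0 0 -430 -10 -37 65;0 0 0 -470 -11 -37 65'; python3 -m jog '0 0 0 -40 -1 0 65;0 0 0 -80 -2 0 65;0 0 0 -120 -3 0 65;0 0 0 -150 -3 0 65;0 0 0 -159 -3 0 65;0 0 0 -159 -3 0 65;0 0 0 -159 -3 0 65'
python3 - <<'E'
from h import *
st(); im,d=snap('wrist','w2.png'); i=imaging.camera_info('wrist')
print([(np.round(r['at'],3).tolist(),round(r['confidence'],2)) for r in imaging.pinpoint('wrist','canister_mid')])
for s in imaging.silhouettes('wrist','canister_mid'):
    m=s['pixels']; v,u=np.nonzero(m); print(round(s['confidence'],2),u.mean(),v.mean(),im[m].mean(0))
    P=np.array([world('',i,d,a,b) for a,b in zip(u,v)]); t=P[P[:,2]>np.percentile(P[:,2],90)-.004]
    print(np.round(np.r_[(t.max(0)+t.min(0))/2,t.max(0)-t.min(0)],4))
E
```

```text
clock: 10.85
tool_pos: [0.4597, -0.303, 0.296]
tool_rot: [-179.9, -0.1, 87.2]
contact_force: [0.6, -0.2, -0.4]
grip_width: 0.759
finger_force: 0.0
clock: 11.43
tool_pos: [0.4499, -0.4592, 0.2963]
tool_rot: [-179.9, -0.1, 87.2]
contact_force: [0.7, 0.3, -0.5]
grip_width: 0.764
finger_force: 0.0
{'clock': 11.433, 'tool_pos': [0.45, -0.459, 0.296], 'tool_rot': [-179.9, -0.135, 87.225], 'contact_force': [0.658, 0.295, -0.476], 'grip_width': 0.764, 'finger_force': 0.0, 'qpos': [-51.475, 26.665, 81.577, 0.014, 71.925, -48.705]}
[([0.457, -0.43, 0.026], 0.93), ([0.436, -0.521, 0.028], 0.92), ([0.548, -0.434, 0.025], 0.87)]
0.94 248.5225321888412 198.1351931330472 [30.86373391 29.11373391 29.75      ]
[ 0.437  -0.4638  0.2449  0.0473  0.1592  0.3916]
0.82 253.65573770491804 141.6454918032787 [132.25102459 134.2602459  139.19979508]
[ 0.4507 -0.4189  0.2449  0.0472  0.0694  0.3916]
0.79 320.87384898710866 142.89226519337018 [28.57642726 26.84254144 27.59576427]
[ 0.5155 -0.4224  0.2447  0.1216  0.0764  0.3919]
```

View pics/w2.png

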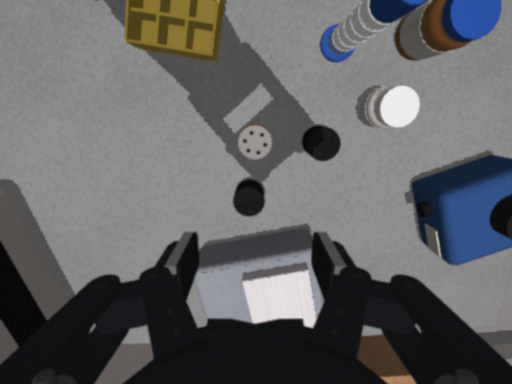

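Wrist view: the orange canister (white lid) is at (254,142), the black look-alikes are at (320,142) and (249,197), and the fingers fit between them.

Run:
```python
from h import *
i=imaging.camera_info('wrist'); im,d=imaging.get_image('wrist')
m=((im.max(2)>110)&(im.min(2)>0))[120:165,234:276]
g=cv2.inRange(d,0.001,float(np.median(d[136:148,248:262]))+.006)[115:170,225:285]
n,l,s,c=cv2.connectedComponentsWithStats(g); k=l[27,29]; print(s[k],c[k]+[225,115])
u,v=c[k]+[225,115]; d2=np.full_like(d,np.median(d[136:148,248:262])); p=world('',i,d2,u,v); print(p, rel([p[0],p[1],.008]))
```

```text
[ 12  10  34  33 847] [253.51829988 140.88075561]
[ 0.45071591 -0.42682561  0.05091594] [ 31.7  -1.3 290.2]
```

```bash
python3 -m jog '0 0 0 10 0 30 70;0 0 0 22 -1 70 70;0 0 0 32 -1 110 70;0 0 0 32 -1 150 70;0 0 0 32 -1 190 70;0 0 0 32 -1 225 70;0 0 0 32 -1 250 70;0 0 0 32 -1 270 70;0 0 0 32 -1 282 70;0 0 0 32 -1 285 70;0 0 0 32 -1 285 70'; python3 -m jog '0 0 0 0 0 0 30;0 0 0 0 0 0 30;0 0 0 0 0 0 30;0 0 0 0 0 0 30;0 0 0 0 0 0 30;0 0 0 0 0 0 30' 30; python3 -m jog '0 0 0 0 0 -10 30;0 0 0 0 0 -40 30;0 0 0 0 0 -80 30;0 0 0 0 0 -120 30;0 0 0 0 0 -160 30;0 0 0 0 0 -200 30;0 0 0 0 0 -240 30;0 0 0 0 0 -280 30;0 0 0 0 0 -300 30'
python3 - <<'E'
from h import *
print(rel([.651,.2675,.31]))
E
```

```text
clock: 12.55
tool_pos: [0.4508, -0.4276, 0.013]
tool_rot: [-180.0, -0.0, 87.3]
contact_force: [0.5, 1.2, -0.3]
grip_width: 0.819
finger_force: 0.0
clock: 13.05
tool_pos: [0.4512, -0.4284, 0.0146]
tool_rot: [179.9, 0.1, 87.2]
contact_force: [-0.6, 1.5, 7.7]
grip_width: 0.574
finger_force: 31.2
clock: 13.8
tool_pos: [0.4507, -0.4281, 0.3195]
tool_rot: [179.7, 0.3, 87.2]
contact_force: [1.2, -0.1, -1.2]
grip_width: 0.578
finger_force: 31.7
[704.5 166.6   6.6]
```

```bash
python3 -m jog '0 0 0 20 5 0 30;0 0 0 55 13 0 30;0 0 0 94 22 0 30;0 0 0 133 31 0 30;0 0 0 172 41 0 30;0 0 0 211 50 0 30;0 0 0 250 59 0 30;0 0 0 289 68 0 30;0 0 0 328 77 0 30;0 0 0 367 87 0 30;0 0 0 406 96 0 30;0 0 0 445 105 0 30'; python3 -m jog '0 0 0 39 9 0 30;0 0 0 78 18 0 30;0 0 0 117 28 0 30;0 0 0 156 37 0 30;0 0 0 195 46 0 30;0 0 0 230 54 0 30;0 0 0 250 59 0 30;0 0 0 259 61 0 30;0 0 0 259 61 0 30;0 0 0 259 61 0 30'
python3 - <<'E'
from h import *
st();print(rel([.651,.2675,.044]))
im,d=snap('wrist','w3.png'); i=imaging.camera_info('wrist')
for q in('tray_floor','canister_bay'): print(q,[(np.round(r['at'],3).tolist(),round(r['confidence'],2)) for r in imaging.pinpoint('wrist',q)])
E
```

```text
clock: 14.8
tool_pos: [0.5766, 0.0134, 0.3141]
tool_rot: [179.9, 0.0, 87.2]
contact_force: [0.3, -1.3, -0.5]
grip_width: 0.578
finger_force: 31.7
clock: 15.63
tool_pos: [0.6499, 0.2666, 0.3132]
tool_rot: [180.0, 0.0, 87.3]
contact_force: [0.4, -0.2, -0.8]
grip_width: 0.576
finger_force: 31.7
{'clock': 15.633, 'tool_pos': [0.65, 0.267, 0.313], 'tool_rot': [180.0, 0.026, 87.264], 'contact_force': [0.408, -0.243, -0.821], 'grip_width': 0.576, 'finger_force': 31.671, 'qpos': [16.934, 31.504, 70.635, -0.025, 77.87, 19.675]}
[  1.    1.1 269.2]
tray_floor [([0.565, 0.164, 0.024], 0.98)]
canister_bay [([0.568, 0.274, 0.028], 0.67), ([0.351, -0.251, -0.0], 0.67)]
```

View pics/w3.png

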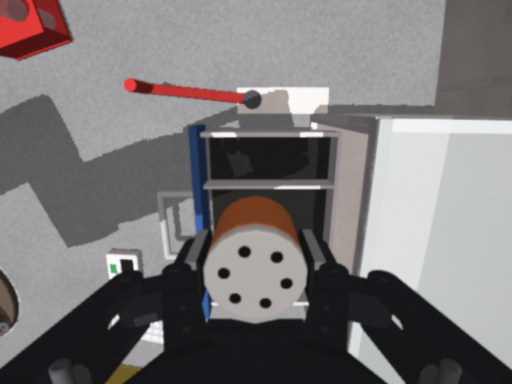

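Run:
```python
from h import *
im,d=imaging.get_image('wrist'); i=imaging.camera_info('wrist')
for u in(235,270,300):
    for v in range(124,195):
        p=world('',i,d,u,v)
        if .05<p[2]<.08: print(u,v,np.round(p,3),end=' ')
    print()
```

```text
235 131 [0.624 0.312 0.054] 235 132 [0.625 0.311 0.068] 235 133 [0.625 0.31  0.069] 235 134 [0.625 0.309 0.068] 235 135 [0.625 0.307 0.069] 235 136 [0.624 0.306 0.069] 235 183 [0.618 0.232 0.053] 235 184 [0.618 0.232 0.059] 235 185 [0.619 0.232 0.065] 235 186 [0.619 0.231 0.067] 235 187 [0.619 0.23  0.069] 235 188 [0.619 0.228 0.069] 
270 131 [0.676 0.309 0.057] 270 132 [0.675 0.309 0.07 ] 270 133 [0.675 0.308 0.068] 270 134 [0.675 0.306 0.067] 270 135 [0.675 0.305 0.069] 270 183 [0.673 0.229 0.055] 270 184 [0.673 0.229 0.06 ] 270 185 [0.672 0.229 0.066] 270 186 [0.672 0.228 0.068] 270 187 [0.672 0.227 0.068] 
300 131 [0.719 0.308 0.059] 300 132 [0.718 0.307 0.068] 300 133 [0.718 0.305 0.068] 300 134 [0.718 0.304 0.069] 300 135 [0.718 0.303 0.068] 300 182 [0.721 0.227 0.05 ] 300 183 [0.72  0.227 0.054] 300 184 [0.719 0.227 0.061] 300 185 [0.718 0.227 0.067] 300 186 [0.718 0.226 0.067] 300 187 [0.718 0.225 0.069]
```

```bash
python3 -m jog '0 0 0 1 1 30 30;0 0 0 1 1 70 30;0 0 0 1 1 110 30;0 0 0 1 1 150 30;0 0 0 1 1 185 30;0 0 0 1 1 215 30;0 0 0 1 1 240 30;0 0 0 1 1 255 30;0 0 0 1 1 263 30;0 0 0 1 1 268 30;0 0 0 1 1 270 30;0 0 0 1 1 270 30'; python3 -m jog '0 0 0 0 0 0 66;0 0 0 0 0 0 66;0 0 0 0 0 0 66;0 0 0 0 0 0 66;0 0 0 0 0 0 66;0 0 0 0 0 -10 66;0 0 0 0 0 -40 66;0 0 0 0 0 -80 66;0 0 0 0 0 -120 66;0 0 0 0 0 -160 66;0 0 0 0 0 -200 66;0 0 0 0 0 -240 66';  python3 - <<'E'
from h import *
st()
for c in('wrist','top'):
    imaging.get_image(c)
    print([(np.round(r['at'],3).tolist(),round(r['confidence'],2)) for r in imaging.pinpoint(c,'canister_mid')])
print([(np.round(r['at'],3).tolist(),round(r['confidence'],2)) for r in imaging.pinpoint(c,'cyl_a_mid')])
print(rel([.508,-.1,.36]))
E
```

```text
clock: 16.83
tool_pos: [0.6517, 0.268, 0.0437]
tool_rot: [179.9, -0.0, 87.2]
contact_force: [0.2, 0.9, -0.9]
grip_width: 0.577
finger_force: 31.7
clock: 17.83
tool_pos: [0.6508, 0.268, 0.2861]
tool_rot: [180.0, -0.0, 87.2]
contact_force: [-0.5, 0.9, -0.8]
grip_width: 0.775
finger_force: 0.0
{'clock': 17.833, 'tool_pos': [0.651, 0.268, 0.286], 'tool_rot': [179.954, -0.012, 87.249], 'contact_force': [-0.534, 0.932, -0.79], 'grip_width': 0.775, 'finger_force': 0.0, 'qpos': [17.016, 32.524, 72.798, -0.004, 74.631, 19.768]}
[([0.654, 0.267, 0.055], 0.94), ([0.648, 0.356, 0.058], 0.19)]
[([0.653, 0.272, 0.051], 0.82), ([0.55, -0.436, 0.025], 0.74), ([0.433, -0.515, 0.024], 0.69)]
[([0.582, -0.292, 0.105], 0.79)]
[-374.5 -125.1  -77. ]
```

```bash
python3 -m jog '0 0 0 -20 -4 -30 66;0 0 0 -58 -10 -60 75;0 0 0 -98 -18 -90 80;0 0 0 -138 -26 -114 80;0 0 0 -178 -34 -114 80;0 0 0 -218 -42 -114 80;0 0 0 -258 -50 -114 80;0 0 0 -298 -58 -114 80;0 0 0 -338 -66 -114 80;0 0 0 -378 -74 -114 80;0 0 0 -418 -82 -114 80;0 0 0 -455 -90 -114 80'; python3 -m jog '0 0 0 -35 -10 0 80;0 0 0 -55 -14 0 80;0 0 0 -55 -14 0 80;0 0 0 -55 -14 0 80'
python3 - <<'E'
from h import *
st()
im,d=snap('wrist','w4.png'); i=imaging.camera_info('wrist'); print(d[280:380:20,200:330:30])
for f in (imaging.pinpoint,imaging.look_for): print([(np.round(r['at'],3).tolist(),round(r['confidence'],2)) for r in f('wrist','cyl_a_mid')])
hsv=cv2.cvtColor(im,cv2.COLOR_BGR2HSV)
# top discs: points with z 0.2..0.22
vv,uu=np.mgrid[0:384,0:512]
K=np.array([[i['fx'],0,i['cx']],[0,i['fy'],i['cy']],[0,0,1]])
pt=cv2.undistortPoints(np.stack([uu.ravel(),vv.ravel()],1)[:,None].astype(float),K,np.array([i['k1'],0,0,0,0]))[:,0]
z=d.ravel(); P=R.from_rotvec(np.ravel(i['rvec'])).inv().apply(np.c_[pt*z[:,None],z]-np.ravel(i['tvec'])).reshape(384,512,3)
m=((abs(P[...,2]-.21)<.006)&(hsv[...,0]>100)&(hsv[...,0]<130)&(hsv[...,1]>120)&(d>0)).astype(np.uint8)
n,l,s,c=cv2.connectedComponentsWithStats(m)
for k in range(1,n):
    if s[k,4]>60:
        t=P[l==k]; print(c[k].round(),s[k],np.round((t.max(0)+t.min(0))/2,4),np.round(t.mean(0),4),np.round(np.ptp(t,0),3))
E
```

```text
clock: 19.08
tool_pos: [0.5408, -0.1747, 0.3955]
tool_rot: [-179.9, -0.1, 87.3]
contact_force: [0.6, -0.2, 0.4]
grip_width: 0.935
finger_force: 0.0
clock: 19.42
tool_pos: [0.5248, -0.2279, 0.3955]
tool_rot: [-179.9, -0.1, 87.1]
contact_force: [0.4, 0.5, -0.3]
grip_width: 0.935
finger_force: 0.0
{'clock': 19.417, 'tool_pos': [0.525, -0.228, 0.395], 'tool_rot': [-179.864, -0.078, 87.121], 'contact_force': [0.357, 0.461, -0.316], 'grip_width': 0.935, 'finger_force': 0.0, 'qpos': [-30.093, 16.85, 82.26, 0.008, 81.046, -27.216]}
[[0.6282005  0.57997125 0.62765676 0.6273676  0.62607145]
 [0.64229554 0.6458756  0.63504225 0.6436003  0.6430502 ]
 [0.6084396  0.08623383 0.57120425 0.08464038 0.        ]
 [0.07573321 0.07807084 0.07578529 0.07575157 0.06820214]
 [0.06057021 0.06995628 0.06949129 0.0699211  0.06068996]]
[([0.582, -0.296, 0.107], 0.69)]
[([0.576, -0.282, 0.173], 0.7)]
[237.  93.] [223  77  30  32 707] [ 0.5098 -0.1317  0.2096] [ 0.5099 -0.1317  0.211 ] [0.035 0.035 0.007]
[343. 109.] [328  95  30  30 689] [ 0.6344 -0.1565  0.2089] [ 0.6337 -0.1562  0.211 ] [0.034 0.033 0.009]
[298. 216.] [286 204  26  25 506] [ 0.5808 -0.2913  0.2093] [ 0.5805 -0.2901  0.211 ] [0.034 0.033 0.009]
```

View pics/w4.png

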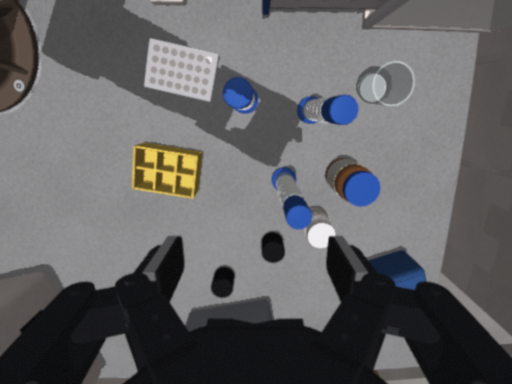

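View: three blue stoppers at (238,93), (342,109) and (298,215), all upright at z≈0.21.

```bash
python3 -m jog '0 0 0 20 30 0 80;0 0 0 45 65 0 80;0 0 0 68 95 10 80;0 0 0 77 105 40 80;0 0 0 77 105 80 80;0 0 0 77 105 120 80;0 0 0 77 105 155 80;0 0 0 77 105 185 80;0 0 0 77 105 210 80;0 0 0 77 105 227 80;0 0 0 77 105 232 80;0 0 0 77 105 232 80'; python3 -m jog '0 0 0 0 0 0 60;0 0 0 0 0 0 50;0 0 0 0 0 0 45;0 0 0 0 0 0 42;0 0 0 0 0 0 40;0 0 0 0 0 0 38;0 0 0 0 0 0 36;0 0 0 0 0 0 34;0 0 0 0 0 0 30;0 0 0 0 0 0 20;0 0 0 0 0 0 20;0 0 0 0 0 0 20' 45;python3 - <<'E'
from h import *
print(rel([.652,.19,.32]))
E
```

```text
clock: 20.57
tool_pos: [0.6337, -0.1541, 0.1637]
tool_rot: [-179.9, -0.0, 87.3]
contact_force: [-0.1, -0.7, 0.5]
grip_width: 0.939
finger_force: 0.0
clock: 21.57
tool_pos: [0.6341, -0.1555, 0.1654]
tool_rot: [180.0, 0.0, 87.2]
contact_force: [-0.5, -0.1, 4.6]
grip_width: 0.411
finger_force: 44.6
[ 345.9    1.4 -154.7]
```

```bash
python3 -m jog '0 0 0 0 0 -3 20;0 0 0 0 0 -10 20;0 0 0 0 0 -20 20;0 0 0 0 0 -32 20;0 0 0 0 0 -46 20;0 0 0 0 0 -61 20;0 0 0 0 0 -76 20;0 0 0 0 0 -91 20;0 0 0 0 0 -105 20;0 0 0 0 0 -116 20;0 0 0 0 0 -123 20;0 0 0 0 0 -125 20'; python3 -m jog '0 0 0 3 0 0 20;0 0 0 10 0 0 20;0 0 0 22 0 0 20;0 0 0 38 0 0 20;0 0 0 56 0 0 20;0 0 0 76 0 0 20;0 0 0 96 0 0 20;0 0 0 116 0 0 20;0 0 0 136 0 0 20;0 0 0 156 0 0 20;0 0 0 176 1 0 20;0 0 0 196 1 0 20';  python3 -m jog '0 0 0 20 0 0 20;0 0 0 40 0 0 20;0 0 0 60 0 0 20;0 0 0 80 0 0 20;0 0 0 100 0 0 20;0 0 0 118 0 0 20;0 0 0 133 0 0 20;0 0 0 144 0 0 20;0 0 0 150 0 0 20;0 0 0 150 0 0 20;0 0 0 150 0 0 20;0 0 0 150 0 0 20';python3 - <<'E'
from h import *
st();print(rel([.652,.19,.194]))
snap('side','s1.png')
E
```

```text
clock: 22.57
tool_pos: [0.634, -0.1554, 0.2917]
tool_rot: [179.9, 0.0, 87.3]
contact_force: [0.3, -0.2, -3.3]
grip_width: 0.412
finger_force: 45.2
clock: 23.57
tool_pos: [0.6439, 0.043, 0.2896]
tool_rot: [-180.0, -0.0, 87.3]
contact_force: [-0.2, 0.2, -3.8]
grip_width: 0.408
finger_force: 45.2
clock: 24.57
tool_pos: [0.6515, 0.1895, 0.2899]
tool_rot: [180.0, 0.0, 87.2]
contact_force: [0.2, -1.1, -2.5]
grip_width: 0.41
finger_force: 45.2
{'clock': 24.567, 'tool_pos': [0.652, 0.189, 0.29], 'tool_rot': [180.0, 0.017, 87.21], 'contact_force': [0.198, -1.123, -2.532], 'grip_width': 0.41, 'finger_force': 45.192, 'qpos': [10.647, 30.071, 76.63, -0.017, 73.302, 13.442]}
[ 0.6  0.5 95.9]
```

View pics/s1.png

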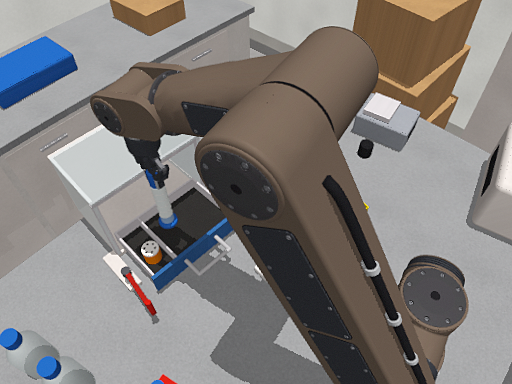

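Side view: the cylinder hangs upright over the wide bay at (163,200), and the canister stands in its bay at (150,253).

```bash
python3 -m jog '0 0 0 0 0 5 20;0 0 0 0 0 15 20;0 0 0 0 0 28 20;0 0 0 0 0 42 20;0 0 0 0 0 56 20;0 0 0 0 0 70 20;0 0 0 0 0 80 20;0 0 0 0 0 88 20;0 0 0 0 0 92 20;0 0 0 0 0 94 20;0 0 0 0 0 95 20;0 0 0 0 0 95 20'; python3 -m jog '0 0 0 0 0 1 20;0 0 0 0 0 1.5 20;0 0 0 0 0 1.5 20'
```

```text
clock: 25.62
tool_pos: [0.6516, 0.1902, 0.1952]
tool_rot: [180.0, -0.0, 87.2]
contact_force: [-0.1, 0.4, -2.5]
grip_width: 0.409
finger_force: 45.2
clock: 25.87
tool_pos: [0.6515, 0.1902, 0.1937]
tool_rot: [180.0, -0.0, 87.2]
contact_force: [0.8, -0.1, -3.5]
grip_width: 0.413
finger_force: 45.2
```

```bash
python3 -m jog '0 0 0 0 0 0.5 20;0 0 0 0 0 1 20;0 0 0 0 0 1 20'; python3 -m jog '0 0 0 0 0 0.5 20;0 0 0 0 0 1 20;0 0 0 0 0 1 20'
```

```text
clock: 26.12
tool_pos: [0.6517, 0.1902, 0.1934]
tool_rot: [179.9, -0.0, 87.3]
contact_force: [-1.4, -1.3, 4.1]
grip_width: 0.407
finger_force: 46.0
clock: 26.37
tool_pos: [0.6521, 0.1903, 0.1933]
tool_rot: [179.8, -0.0, 87.2]
contact_force: [-1.7, 0.2, 11.1]
grip_width: 0.409
finger_force: 46.7
```

```bash
python3 -m jog '0 0 0 0 0 -1 20;0 0 0 0 0 -1.5 20;0 0 0 0 0 -1.5 36;0 0 0 0 0 -1.5 38;0 0 0 0 0 -1.5 41;0 0 0 0 0 -1.5 45;0 0 0 0 0 -1.5 50;0 0 0 0 0 -1.5 60;0 0 0 0 0 -1.5 70;0 0 0 0 0 -1.5 75;0 0 0 0 0 -20 75;0 0 0 0 0 -50 75';python3 -m jog '0 0 0 0 0 -35 75;0 0 0 0 0 -75 75;0 0 0 0 0 -110 75;0 0 0 0 0 -130 75;0 0 0 0 0 -130 75'
python3 - <<'E'
from h import *
st();print(rel([.509,-.134,.163]))
im,d=snap('side','s2.png')
print([(np.round(r['at'],3).tolist(),round(r['confidence'],2)) for r in imaging.pinpoint('side','cyl_a_mid')])
E
```

```text
clock: 27.37
tool_pos: [0.6504, 0.1899, 0.239]
tool_rot: [-179.7, 0.1, 87.2]
contact_force: [0.6, 0.1, 1.0]
grip_width: 0.879
finger_force: 0.0
clock: 27.78
tool_pos: [0.6521, 0.1904, 0.377]
tool_rot: [179.5, -0.1, 87.3]
contact_force: [0.1, -0.2, -0.2]
grip_width: 0.878
finger_force: 0.0
{'clock': 27.783, 'tool_pos': [0.652, 0.19, 0.377], 'tool_rot': [179.547, -0.102, 87.254], 'contact_force': [0.052, -0.205, -0.209], 'grip_width': 0.878, 'finger_force': 0.0, 'qpos': [10.709, 27.37, 68.598, -0.006, 83.568, 13.456]}
[-331.2 -129.1  212.4]
[]
```

```bash
python3 -m jog '0 0 0 -25 -10 0 80;0 0 0 -60 -23 0 80;0 0 0 -96 -37 0 80;0 0 0 -132 -51 0 80;0 0 0 -168 -65 0 80;0 0 0 -204 -78 0 80;0 0 0 -240 -92 0 80;0 0 0 -275 -106 0 80;0 0 0 -305 -117 0 80;0 0 0 -325 -125 20 80;0 0 0 -331 -128 50 80;0 0 0 -331 -128 85 80'; python3 -m jog '0 0 0 0 0 35 80;0 0 0 0 0 70 80;0 0 0 0 0 98 80;0 0 0 0 0 115 80;0 0 0 0 0 125 80;0 0 0 0 0 129 80;0 0 0 0 0 129 80'
python3 - <<'E'
from h import *
st();print(rel([.509,-.134,.163]))
E
```

```text
clock: 28.88
tool_pos: [0.5066, -0.1359, 0.2852]
tool_rot: [180.0, 0.0, 87.1]
contact_force: [1.1, 0.4, 0.2]
grip_width: 0.934
finger_force: 0.0
clock: 29.47
tool_pos: [0.5074, -0.1342, 0.1566]
tool_rot: [-179.9, -0.0, 87.2]
contact_force: [-0.1, 0.0, 1.1]
grip_width: 0.937
finger_force: 0.0
{'clock': 29.467, 'tool_pos': [0.507, -0.134, 0.157], 'tool_rot': [-179.901, -0.031, 87.247], 'contact_force': [-0.127, 0.031, 1.134], 'grip_width': 0.937, 'finger_force': 0.0, 'qpos': [-22.024, 25.531, 108.018, -0.004, 46.555, -19.268]}
[ 0.2  1.6 -6.4]
```

```bash
python3 -m jog '0 0 0 0 1.5 -6 80;0 0 0 0 1.5 -6 60;0 0 0 0 1.5 -6 50;0 0 0 0 1.5 -6 45;0 0 0 0 1.5 -6 42;0 0 0 0 1.5 -6 39;0 0 0 0 1.5 -6 37;0 0 0 0 1.5 -6 35;0 0 0 0 1.5 -6 30;0 0 0 0 1.5 -6 20;0 0 0 0 1.5 -6 20;0 0 0 0 1.5 -6 20'; python3 -m jog '0 0 0 0 0 -3 20;0 0 0 0 0 -10 20;0 0 0 0 0 -20 20;0 0 0 0 0 -32 20;0 0 0 0 0 -46 20;0 0 0 0 0 -61 20;0 0 0 0 0 -76 20;0 0 0 0 0 -91 20;0 0 0 0 0 -105 20;0 0 0 0 0 -116 20;0 0 0 0 0 -123 20;0 0 0 0 0 -125 20'
python3 - <<'E'
from h import *
st();print(rel([.649,.12,.195]))
E
```

```text
clock: 30.47
tool_pos: [0.5092, -0.1344, 0.1637]
tool_rot: [180.0, 0.0, 87.3]
contact_force: [-1.5, 0.0, 5.3]
grip_width: 0.413
finger_force: 44.4
clock: 31.47
tool_pos: [0.5094, -0.1344, 0.2901]
tool_rot: [179.9, 0.0, 87.3]
contact_force: [0.2, -0.5, -2.4]
grip_width: 0.406
finger_force: 45.1
{'clock': 31.467, 'tool_pos': [0.509, -0.134, 0.29], 'tool_rot': [179.882, 0.045, 87.251], 'contact_force': [0.188, -0.502, -2.41], 'grip_width': 0.406, 'finger_force': 45.088, 'qpos': [-21.967, 16.673, 98.458, -0.003, 64.743, -19.217]}
[260.9 127.   95.1]
```

```bash
python3 -m jog '0 0 0 3 1 0 20;0 0 0 9 4 0 20;0 0 0 18 9 0 20;0 0 0 31 15 0 20;0 0 0 47 23 0 20;0 0 0 64 31 0 20;0 0 0 82 40 0 20;0 0 0 100 49 0 20;0 0 0 118 57 0 20;0 0 0 136 66 0 20;0 0 0 154 75 0 20;0 0 0 172 84 0 20'; python3 -m jog '0 0 0 18 9 0 20;0 0 0 36 17 0 20;0 0 0 53 26 0 20;0 0 0 67 33 0 20;0 0 0 78 38 0 20;0 0 0 85 41 0 20;0 0 0 89 43 0 20;0 0 0 89 43 0 20;0 0 0 89 43 0 20;0 0 0 89 43 0 20'; python3 -m jog '0 0 0 0 0 5 20;0 0 0 0 0 15 20;0 0 0 0 0 28 20;0 0 0 0 0 42 20;0 0 0 0 0 56 20;0 0 0 0 0 70 20;0 0 0 0 0 80 20;0 0 0 0 0 87 20;0 0 0 0 0 92 20;0 0 0 0 0 95 20;0 0 0 0 0 96 20;0 0 0 0 0 96 20'
python3 - <<'E'
from h import *
st()
E
```

```text
clock: 32.47
tool_pos: [0.6018, 0.0354, 0.2876]
tool_rot: [-179.9, -0.0, 87.3]
contact_force: [0.1, -1.0, -2.1]
grip_width: 0.409
finger_force: 45.1
clock: 33.3
tool_pos: [0.6484, 0.1197, 0.2885]
tool_rot: [-180.0, 0.0, 87.2]
contact_force: [-0.3, 1.8, -2.6]
grip_width: 0.414
finger_force: 45.1
clock: 34.3
tool_pos: [0.6487, 0.1202, 0.1926]
tool_rot: [180.0, 0.0, 87.2]
contact_force: [-0.2, 0.4, -1.6]
grip_width: 0.411
finger_force: 45.1
{'clock': 34.3, 'tool_pos': [0.649, 0.12, 0.193], 'tool_rot': [179.976, 0.003, 87.244], 'contact_force': [-0.219, 0.351, -1.628], 'grip_width': 0.411, 'finger_force': 45.127, 'qpos': [4.766, 33.084, 86.526, -0.007, 60.367, 7.526]}
```

```bash
python3 -m jog '0 0 0 0 0 0.5 20;0 0 0 0 0 1 20;0 0 0 0 0 1 20'; python3 -m jog '0 0 0 0 0 0 20;0 0 0 0 0 0 36;0 0 0 0 0 0 38;0 0 0 0 0 0 41;0 0 0 0 0 0 45;0 0 0 0 0 0 50;0 0 0 0 0 0 60;0 0 0 0 0 0 70;0 0 0 0 0 0 75;0 0 0 0 0 -20 75;0 0 0 0 0 -50 75';python3 -m jog '0 0 0 0 0 -35 75;0 0 0 0 0 -75 75;0 0 0 0 0 -110 75;0 0 0 0 0 -130 75;0 0 0 0 0 -130 75;0 0 0 0 0 -130 80;0 0 0 0 0 -130 80'
python3 - <<'E'
from h import *
st();print(rel([.581,-.291,.163]))
E
```

```text
clock: 34.55
tool_pos: [0.6487, 0.1202, 0.1917]
tool_rot: [180.0, 0.0, 87.2]
contact_force: [-0.1, -0.5, -1.4]
grip_width: 0.408
finger_force: 45.2
clock: 35.47
tool_pos: [0.6476, 0.1201, 0.2393]
tool_rot: [-179.7, 0.0, 87.2]
contact_force: [0.1, -0.4, -0.5]
grip_width: 0.878
finger_force: 0.0
clock: 36.05
tool_pos: [0.6483, 0.1202, 0.3702]
tool_rot: [-179.9, 0.0, 87.2]
contact_force: [-0.6, 0.1, -0.7]
grip_width: 0.937
finger_force: 0.0
{'clock': 36.05, 'tool_pos': [0.648, 0.12, 0.37], 'tool_rot': [-179.903, 0.022, 87.247], 'contact_force': [-0.577, 0.111, -0.665], 'grip_width': 0.937, 'finger_force': 0.0, 'qpos': [4.768, 25.798, 72.164, -0.009, 82.138, 7.523]}
[-413.8  -47.1  207.4]
```

```bash
python3 -m jog '0 0 0 -25 -3 0 80;0 0 0 -62 -7 0 80;0 0 0 -100 -11 0 80;0 0 0 -140 -16 0 80;0 0 0 -180 -20 0 80;0 0 0 -220 -25 0 80;0 0 0 -260 -30 0 80;0 0 0 -300 -34 0 80;0 0 0 -340 -39 0 80;0 0 0 -375 -43 0 80;0 0 0 -402 -46 0 80;0 0 0 -414 -47 0 80'; python3 -m jog '0 0 0 0 0 10 80;0 0 0 0 0 35 80;0 0 0 0 0 70 80;0 0 0 0 0 105 80;0 0 0 0 0 140 80;0 0 0 0 0 170 80;0 0 0 0 0 190 80;0 0 0 0 0 202 80;0 0 0 0 0 206 80;0 0 0 0 0 206 80'
python3 - <<'E'
from h import *
st();print(rel([.581,-.291,.163]))
E
```

```text
clock: 37.05
tool_pos: [0.5806, -0.2943, 0.3692]
tool_rot: [-179.8, -0.1, 87.1]
contact_force: [-0.6, 0.2, -0.3]
grip_width: 0.936
finger_force: 0.0
clock: 37.88
tool_pos: [0.5818, -0.2901, 0.1647]
tool_rot: [-179.9, -0.0, 87.3]
contact_force: [-0.2, -0.6, 0.8]
grip_width: 0.94
finger_force: 0.0
{'clock': 37.883, 'tool_pos': [0.582, -0.29, 0.165], 'tool_rot': [-179.929, -0.042, 87.291], 'contact_force': [-0.185, -0.59, 0.754], 'grip_width': 0.94, 'finger_force': 0.0, 'qpos': [-32.324, 34.039, 89.515, 0.001, 56.528, -29.616]}
[-0.9 -0.8  1.7]
```

```bash
python3 -m jog '0 0 0 -1 -1 0 80;0 0 0 -1 -1 0 60;0 0 0 -1 -1 0 50;0 0 0 -1 -1 0 45;0 0 0 -1 -1 0 42;0 0 0 -1 -1 0 39;0 0 0 -1 -1 0 37;0 0 0 -1 -1 0 35;0 0 0 -1 -1 0 30;0 0 0 -1 -1 0 20;0 0 0 -1 -1 0 20;0 0 0 -1 -1 0 20'; python3 -m jog '0 0 0 0 0 -3 20;0 0 0 0 0 -10 20;0 0 0 0 0 -20 20;0 0 0 0 0 -32 20;0 0 0 0 0 -46 20;0 0 0 0 0 -61 20;0 0 0 0 0 -76 20;0 0 0 0 0 -91 20;0 0 0 0 0 -105 20;0 0 0 0 0 -116 20;0 0 0 0 0 -123 20;0 0 0 0 0 -125 20'
python3 - <<'E'
from h import *
st();print(rel([.646,.05,.195]))
E
```

```text
clock: 38.88
tool_pos: [0.5807, -0.2921, 0.1658]
tool_rot: [180.0, 0.0, 87.2]
contact_force: [-2.6, 0.4, 5.7]
grip_width: 0.408
finger_force: 44.4
clock: 39.88
tool_pos: [0.5809, -0.2921, 0.2922]
tool_rot: [179.9, 0.1, 87.3]
contact_force: [0.1, -0.1, -3.5]
grip_width: 0.413
finger_force: 45.3
{'clock': 39.883, 'tool_pos': [0.581, -0.292, 0.292], 'tool_rot': [179.895, 0.063, 87.252], 'contact_force': [0.055, -0.068, -3.493], 'grip_width': 0.413, 'finger_force': 45.272, 'qpos': [-32.507, 27.378, 80.988, -0.002, 71.511, -29.759]}
[344.9  48.4  96.9]
```

```bash
python3 -m jog '0 0 0 3 0 0 20;0 0 0 10 1 0 20;0 0 0 22 3 0 20;0 0 0 38 5 0 20;0 0 0 56 8 0 20;0 0 0 76 11 0 20;0 0 0 96 14 0 20;0 0 0 116 16 0 20;0 0 0 136 19 0 20;0 0 0 156 22 0 20;0 0 0 176 25 0 20;0 0 0 196 28 0 20'; python3 -m jog '0 0 0 20 3 0 20;0 0 0 40 6 0 20;0 0 0 60 8 0 20;0 0 0 80 11 0 20;0 0 0 99 14 0 20;0 0 0 116 16 0 20;0 0 0 130 18 0 20;0 0 0 140 19 0 20;0 0 0 147 20 0 20;0 0 0 149 20 0 20;0 0 0 149 20 0 20;0 0 0 149 20 0 20'; python3 -m jog '0 0 0 0 0 5 20;0 0 0 0 0 15 20;0 0 0 0 0 28 20;0 0 0 0 0 42 20;0 0 0 0 0 56 20;0 0 0 0 0 70 20;0 0 0 0 0 80 20;0 0 0 0 0 87 20;0 0 0 0 0 92 20;0 0 0 0 0 94 20;0 0 0 0 0 96 20;0 0 0 0 0 96 20'
```

```text
clock: 40.88
tool_pos: [0.618, -0.0949, 0.2901]
tool_rot: [-180.0, -0.0, 87.3]
contact_force: [0.8, -0.9, -4.2]
grip_width: 0.41
finger_force: 45.3
clock: 41.88
tool_pos: [0.6452, 0.0498, 0.2904]
tool_rot: [-180.0, 0.0, 87.2]
contact_force: [-0.0, -0.5, -3.3]
grip_width: 0.411
finger_force: 45.2
clock: 42.88
tool_pos: [0.6453, 0.0503, 0.1946]
tool_rot: [180.0, 0.0, 87.2]
contact_force: [-1.4, 0.1, -4.2]
grip_width: 0.41
finger_force: 45.2
```

```bash
python3 -m jog '0 0 0 0 0 0.5 20;0 0 0 0 0 1 20;0 0 0 0 0 1 20'; python3 -m jog '0 0 0 0 0 0 20;0 0 0 0 0 0 36;0 0 0 0 0 0 38;0 0 0 0 0 0 41;0 0 0 0 0 0 45;0 0 0 0 0 0 50;0 0 0 0 0 0 60;0 0 0 0 0 0 70;0 0 0 0 0 0 75;0 0 0 0 0 -20 75;0 0 0 0 0 -50 75';python3 -m jog '0 0 0 0 0 -35 75;0 0 0 0 0 -75 75;0 0 0 0 -20 -110 75;0 0 0 0 -50 -130 75;0 0 0 0 -80 -130 75;0 0 0 0 -110 -130 45;0 0 0 0 -110 -130 45;0 0 0 0 -110 -130 45'
python3 - <<'E'
from h import *
st();snap('top','t2.png'); snap('wrist','w5.png')
for c in('top','wrist'):
  for q in ('cyl_a_mid','canister_mid','tray_handle'): print([(np.round(r['at'],3).tolist(),round(r['confidence'],2)) for r in imaging.pinpoint(c,q)])
E
```

```text
clock: 43.13
tool_pos: [0.6454, 0.0503, 0.1938]
tool_rot: [180.0, 0.0, 87.3]
contact_force: [0.0, -0.1, -2.7]
grip_width: 0.411
finger_force: 45.4
clock: 44.05
tool_pos: [0.6442, 0.0503, 0.2413]
tool_rot: [-179.7, 0.0, 87.2]
contact_force: [0.2, -0.1, 0.2]
grip_width: 0.881
finger_force: 0.0
clock: 44.72
tool_pos: [0.5344, 0.0558, 0.3745]
tool_rot: [179.9, 0.0, 87.3]
contact_force: [-0.2, -0.2, 0.8]
grip_width: 0.526
finger_force: 0.0
{'clock': 44.717, 'tool_pos': [0.534, 0.056, 0.374], 'tool_rot': [179.904, 0.002, 87.263], 'contact_force': [-0.217, -0.215, 0.829], 'grip_width': 0.526, 'finger_force': 0.0, 'qpos': [-1.087, 14.075, 89.186, -0.005, 76.643, 1.652]}
[([0.648, 0.051, 0.134], 0.81)]
[([0.436, -0.518, 0.026], 0.84), ([0.353, -0.254, 0.001], 0.56), ([0.672, 0.279, 0.052], 0.44), ([0.64, -0.393, 0.003], 0.19)]
[]
[([0.646, 0.049, 0.135], 0.6)]
[([0.674, 0.28, 0.056], 0.78), ([0.568, 0.168, 0.024], 0.42)]
[([0.498, 0.166, 0.06], 0.66), ([0.648, 0.189, 0.129], 0.54)]
```

View pics/t2.png

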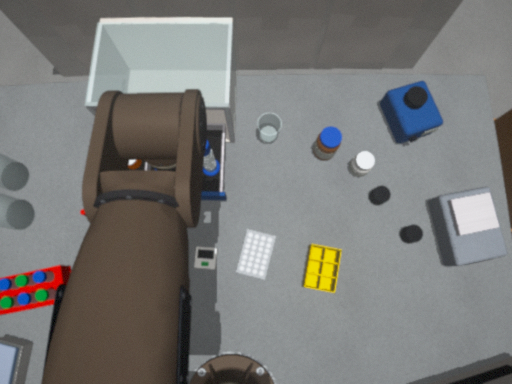

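View pics/w5.png

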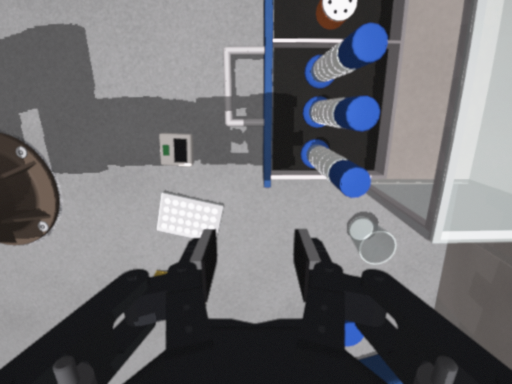

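Top view (arm hides the tray) and wrist view: all three cylinders are standing in the wide bay at (370,42), (362,113) and (353,182). The canister was nudged about 2 cm but still stands in its bay at (338,10), and the handle is at (228,85).

```bash
python3 -m jog '0 0 0 35 -14 20 45;0 0 0 70 -28 50 45;0 0 0 100 -40 85 45;0 0 0 109 -43 120 45;0 0 0 109 -43 155 45;0 0 0 109 -43 190 45;0 0 0 109 -43 225 45;0 0 0 109 -43 260 45;0 0 0 109 -43 290 45;0 0 0 109 -43 312 45;0 0 0 109 -43 325 45;0 0 0 109 -43 330 45'; python3 -m jog '0 0 0 0 0 0 45;0 0 0 0 0 0 30;0 0 0 0 0 0 25;0 0 0 0 0 0 20;0 0 0 0 0 0 17;0 0 0 0 0 0 15;0 0 0 0 0 0 13;0 0 0 0 0 0 11;0 0 0 0 0 0 5;0 0 0 0 0 0 0;0 0 0 0 0 0 0;0 0 0 0 0 0 0' 40
python3 - <<'E'
from h import *
st()
E
```

```text
clock: 46.12
tool_pos: [0.497, 0.1663, 0.0411]
tool_rot: [-179.8, 0.1, 87.2]
contact_force: [-0.2, -0.3, -0.7]
grip_width: 0.528
finger_force: 0.0
clock: 47.12
tool_pos: [0.4979, 0.1665, 0.0439]
tool_rot: [180.0, -0.0, 87.3]
contact_force: [-0.8, 0.2, 4.4]
grip_width: 0.122
finger_force: 39.0
{'clock': 47.117, 'tool_pos': [0.498, 0.167, 0.044], 'tool_rot': [179.951, -0.002, 87.251], 'contact_force': [-0.791, 0.15, 4.396], 'grip_width': 0.122, 'finger_force': 38.978, 'qpos': [11.284, 35.833, 112.8, -0.018, 31.319, 14.048]}
```

```bash
python3 -m jog '0 0 0 0 0.3 0 0;0 0 0 0 1 0 0;0 0 0 0 2 0 0;0 0 0 0 3.5 0 0;0 0 0 0 5.5 0 0;0 0 0 0 8 0 0;0 0 0 0 10.5 0 0;0 0 0 0 13 0 0;0 0 0 0 15.5 0 0;0 0 0 0 18 0 0;0 0 0 0 20.5 0 0;0 0 0 0 23 0 0';python3 -m jog '0 0 0 0 2.5 0 0;0 0 0 0 5 0 0;0 0 0 0 7.5 0 0;0 0 0 0 10 0 0;0 0 0 0 12.5 0 0;0 0 0 0 15 0 0;0 0 0 0 17.5 0 0;0 0 0 0 20 0 0;0 0 0 0 22.5 0 0;0 0 0 0 25 0 0;0 0 0 0 27.5 0 0;0 0 0 0 30 0 0'
```

```text
clock: 48.12
tool_pos: [0.5208, 0.1655, 0.0438]
tool_rot: [180.0, -0.0, 87.3]
contact_force: [-2.8, 0.2, 6.1]
grip_width: 0.123
finger_force: 39.0
clock: 49.12
tool_pos: [0.5508, 0.1641, 0.0439]
tool_rot: [180.0, -0.0, 87.3]
contact_force: [-0.7, 0.6, 5.4]
grip_width: 0.122
finger_force: 39.0
```

```bash
python3 -m jog '0 0 0 0 2.5 0 0;0 0 0 0 5 0 0;0 0 0 0 7.5 0 0;0 0 0 0 10 0 0;0 0 0 0 12.5 0 0;0 0 0 0 15 0 0;0 0 0 0 17.5 0 0;0 0 0 0 20 0 0;0 0 0 0 22.5 0 0;0 0 0 0 25 0 0;0 0 0 0 27.5 0 0;0 0 0 0 30 0 0';python3 -m jog '0 0 0 0 2.5 0 0;0 0 0 0 5 0 0;0 0 0 0 7.5 0 0;0 0 0 0 10 0 0;0 0 0 0 12.5 0 0;0 0 0 0 15 0 0;0 0 0 0 17.5 0 0;0 0 0 0 20 0 0;0 0 0 0 22.5 0 0;0 0 0 0 25 0 0;0 0 0 0 27.5 0 0;0 0 0 0 30 0 0';python3 -m jog '0 0 0 0 2.5 0 0;0 0 0 0 5 0 0;0 0 0 0 7.5 0 0;0 0 0 0 10 0 0;0 0 0 0 12.5 0 0;0 0 0 0 15 0 0;0 0 0 0 17.5 0 0;0 0 0 0 20 0 0;0 0 0 0 22.5 0 0;0 0 0 0 25 0 0;0 0 0 0 27.5 0 0;0 0 0 0 30 0 0'
```

```text
clock: 50.12
tool_pos: [0.5807, 0.1628, 0.0439]
tool_rot: [180.0, -0.0, 87.3]
contact_force: [-1.8, 1.2, 5.5]
grip_width: 0.122
finger_force: 39.0
clock: 51.12
tool_pos: [0.6107, 0.1614, 0.0439]
tool_rot: [180.0, -0.0, 87.3]
contact_force: [-1.2, 2.7, 6.0]
grip_width: 0.123
finger_force: 39.0
clock: 52.12
tool_pos: [0.6407, 0.1601, 0.0439]
tool_rot: [180.0, -0.0, 87.3]
contact_force: [-0.7, 2.6, 4.8]
grip_width: 0.126
finger_force: 38.9
```

```bash
python3 -m jog '0 0 0 0 2.2 0 0;0 0 0 0 4.2 0 0;0 0 0 0 6 0 0;0 0 0 0 7.8 0 0;0 0 0 0 9.5 0 0;0 0 0 0 11.2 0 0;0 0 0 0 12.8 0 0;0 0 0 0 14.3 0 0;0 0 0 0 15.7 0 0;0 0 0 0 17 0 0;0 0 0 0 18 0 0;0 0 0 0 19 0 0';python3 -m jog '0 0 0 0 .8 0 0;0 0 0 0 1.6 0 0;0 0 0 0 2.4 0 0;0 0 0 0 3.2 0 0;0 0 0 0 3.9 0 0;0 0 0 0 4.6 0 0;0 0 0 0 5.2 0 0;0 0 0 0 5.8 0 0;0 0 0 0 6.4 0 0;0 0 0 0 7 0 0;0 0 0 0 7.5 0 0;0 0 0 0 8 0 0'
```

```text
clock: 53.12
tool_pos: [0.6596, 0.1592, 0.0439]
tool_rot: [180.0, -0.0, 87.3]
contact_force: [-1.8, 3.5, 4.6]
grip_width: 0.122
finger_force: 39.0
clock: 54.12
tool_pos: [0.6662, 0.1589, 0.0439]
tool_rot: [-179.8, -0.0, 87.3]
contact_force: [-11.6, 3.9, 11.1]
grip_width: 0.123
finger_force: 39.7
```

```bash
python3 -m jog '0 0 0 0 -1 0 0;0 0 0 0 -1 0 10;0 0 0 0 -1 0 13;0 0 0 0 -1 0 16;0 0 0 0 -1 0 22;0 0 0 0 -1 0 30;0 0 0 0 -1 0 40;0 0 0 0 -1 0 40;0 0 0 0 -1 -15 40;0 0 0 0 -1 -45 40;0 0 0 0 -1 -85 40;0 0 0 0 -1 -125 40'
python3 - <<'E'
from h import *
st(); print(rel([.5065,.377,.25]))
imaging.get_image('side')
for q in ('cyl_a_mid','canister_mid','tray_floor','gate_peg','tray_handle'): print([(np.round(r['at'],3).tolist(),round(r['confidence'],2)) for r in imaging.pinpoint('side',q)])
E
```

```text
clock: 55.12
tool_pos: [0.666, 0.1582, 0.1691]
tool_rot: [-179.9, 0.0, 87.2]
contact_force: [-0.6, -0.4, 0.5]
grip_width: 0.471
finger_force: 0.0
{'clock': 55.117, 'tool_pos': [0.666, 0.158, 0.169], 'tool_rot': [-179.889, 0.028, 87.244], 'contact_force': [-0.55, -0.406, 0.522], 'grip_width': 0.471, 'finger_force': 0.0, 'qpos': [7.844, 36.447, 83.825, -0.008, 59.843, 10.605]}
[ 210.8 -170.   -80.7]
[]
[([0.553, -0.436, 0.022], 0.73), ([0.44, -0.518, 0.026], 0.6), ([0.838, 0.272, 0.053], 0.53)]
[([0.737, 0.159, 0.026], 0.64)]
[]
[([0.664, 0.163, 0.061], 0.58)]
```

```bash
python3 -m jog '0 0 7 5 -10 -25 40;0 0 14 20 -25 -50 40;0 0 21 38 -40 -75 40;0 0 28 56 -55 -80 40;0 0 35 74 -68 -80 40;0 0 42 92 -82 -80 40;0 0 49 110 -95 -80 40;0 0 56 128 -108 -80 40;0 0 63 146 -122 -80 40;0 0 70 164 -135 -80 40;0 0 77 182 -150 -80 40;0 0 84 200 -165 -80 40'; python3 -m jog '0 0 6 2 -2 0 40;0 0 12 4 -4 0 40;0 0 12 4 -4 0 40;0 0 12 4 -4 0 40'
python3 - <<'E'
from h import *
st(); print(rel([.5065,.377,.08]))
im,d=snap('wrist','w6.png')
for q in ('gate_peg','gate_pivot','cyl_a_mid'): print([(np.round(r['at'],3).tolist(),round(r['confidence'],2)) for r in imaging.pinpoint('wrist',q)])
E
```

```text
clock: 56.42
tool_pos: [0.5103, 0.3667, 0.2466]
tool_rot: [179.9, 0.1, 2.9]
contact_force: [0.0, 0.9, 0.8]
grip_width: 0.468
finger_force: 0.0
clock: 56.75
tool_pos: [0.5148, 0.3702, 0.247]
tool_rot: [179.9, 0.1, -8.6]
contact_force: [-0.3, -0.1, 0.3]
grip_width: 0.47
finger_force: 0.0
{'clock': 56.75, 'tool_pos': [0.515, 0.37, 0.247], 'tool_rot': [179.913, 0.103, -8.561], 'contact_force': [-0.26, -0.094, 0.259], 'grip_width': 0.47, 'finger_force': 0.0, 'qpos': [29.759, 28.116, 86.772, -0.005, 65.247, 128.322]}
[ -8.9  -5.7 167. ]
[([0.505, 0.382, 0.099], 0.71)]
[([0.649, 0.354, 0.06], 0.61)]
[]
```

View pics/w6.png

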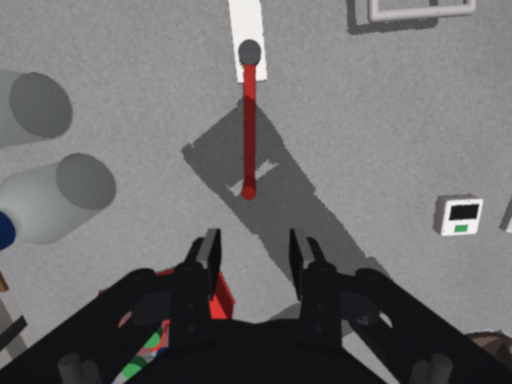

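Wrist view: the red gate runs straight up the picture, with its peg at (249,190) and hinge at (250,52), between the fingers' line. Clear to pinch.

```bash
python3 -m jog '0 0 0 -4 -3 20 40;0 0 0 -9 -7 50 40;0 0 0 -9 -7 85 40;0 0 0 -9 -7 115 40;0 0 0 -9 -7 140 40;0 0 0 -9 -7 157 40;0 0 0 -9 -7 163 40;0 0 0 -9 -7 163 40;0 0 0 -9 -7 163 40'; python3 -m jog '0 0 0 0 0 0 20;0 0 0 0 0 0 10;0 0 0 0 0 0 10;0 0 0 0 0 0 10;0 0 0 0 0 0 10;0 0 0 0 0 0 10' 25
python3 - <<'E'
from h import *
s=st()
p=s['tool_pos'];c=np.array([.651,.355]);Rt=R.from_euler('xyz',s['tool_rot'],degrees=True).inv()
v=np.array(p[:2])-c;print(np.hypot(*v),np.degrees(np.arctan2(v[1],v[0]))+360-360)
v=v/np.hypot(*v)*.145
off=p[:2]-c-v
a0=np.degrees(np.arctan2(*v[::-1])); th=a0-(-92.5+360) 
print('theta',-th)
for a in np.arange(5,101,5):
    q=R.from_euler('z',a,degrees=True).apply([*v,0])[:2]+c
    print(a,np.round(Rt.apply([*(q-p[:2]+off),0])*1000,1)[:2])
E
```

```text
clock: 57.7
tool_pos: [0.5076, 0.3787, 0.0861]
tool_rot: [-180.0, -0.0, -8.7]
contact_force: [0.3, 0.7, 0.2]
grip_width: 0.468
finger_force: 0.0
clock: 58.2
tool_pos: [0.5077, 0.3789, 0.0867]
tool_rot: [-179.9, -0.1, -8.7]
contact_force: [-0.2, -0.3, 6.4]
grip_width: 0.176
finger_force: 25.3
{'clock': 58.2, 'tool_pos': [0.508, 0.379, 0.087], 'tool_rot': [-179.926, -0.098, -8.747], 'contact_force': [-0.186, -0.283, 6.361], 'grip_width': 0.176, 'finger_force': 25.346, 'qpos': [30.767, 38.212, 95.642, -0.008, 46.023, 129.52]}
0.14531265479576205 170.53217522310956
theta 96.96782477689038
5 [ 0.4 12.6]
10 [ 1.9 25.2]
15 [ 4.5 37.6]
20 [ 8.1 49.7]
25 [12.8 61.4]
30 [18.5 72.7]
35 [25.2 83.5]
40 [32.7 93.6]
45 [ 41.2 103.1]
50 [ 50.4 111.7]
55 [ 60.3 119.5]
60 [ 70.9 126.5]
65 [ 82.1 132.5]
70 [ 93.7 137.4]
75 [105.7 141.4]
80 [118.  144.3]
85 [130.5 146.1]
90 [143.2 146.8]
95 [155.8 146.4]
100 [168.4 144.9]
```

```bash
python3 -m jog '0 0 -5 0.4 12.6 0 10;0 0 -10 1.9 25.2 0 10;0 0 -15 4.5 37.6 0 10;0 0 -20 8.1 49.7 0 10;0 0 -25 12.8 61.4 0 10;0 0 -30 18.5 72.7 0 10;0 0 -35 25.2 83.5 0 10;0 0 -40 32.7 93.6 0 10;0 0 -45 41.2 103.1 0 10;0 0 -50 50.4 111.7 0 10;0 0 -55 60.3 119.5 0 10;0 0 -60 70.9 126.5 0 10'; python3 -m jog '0 0 -5 0.4 12.6 0 10;0 0 -10 1.9 25.2 0 10;0 0 -15 4.5 37.6 0 10;0 0 -20 8.1 49.7 0 10;0 0 -25 12.8 61.4 0 10;0 0 -30 18.5 72.7 0 10;0 0 -33 22.3 79.3 0 10;0 0 -35 25.2 83.5 0 10;0 0 -35 25.2 83.5 0 10'
python3 - <<'E'
from h import *
s=st(); v=s['tool_pos'][:2]-np.array([.651,.355]); print(np.hypot(*v),np.degrees(np.arctan2(v[1],v[0]))+92.5)
E
```

```text
clock: 59.2
tool_pos: [0.5599, 0.2433, 0.0868]
tool_rot: [179.9, -0.3, 51.5]
contact_force: [5.7, 10.2, 1.5]
grip_width: 0.174
finger_force: 24.9
clock: 59.95
tool_pos: [0.6404, 0.2119, 0.0868]
tool_rot: [179.8, -0.2, 86.4]
contact_force: [0.1, 10.1, 5.4]
grip_width: 0.18
finger_force: 25.4
{'clock': 59.95, 'tool_pos': [0.64, 0.212, 0.087], 'tool_rot': [179.803, -0.169, 86.378], 'contact_force': [0.065, 10.115, 5.448], 'grip_width': 0.18, 'finger_force': 25.397, 'qpos': [12.661, 40.904, 89.308, 0.141, 49.552, 16.192]}
0.14347791807272914 -1.7171914816832583
```

Continue until the stop shows in the force.

```bash
python3 -m jog '0 0 -0.4 0 1 0 10;0 0 -.8 0 2 0 10;0 0 -.8 0 3 0 10;0 0 -.8 0 3 0 10;0 0 -.8 0 3 0 10'; python3 -m jog '0 0 0 0 1 0 10;0 0 0 0 2 0 10;0 0 0 0 3 0 10;0 0 0 0 4 0 10;0 0 0 0 4 0 10'
```

```text
clock: 60.37
tool_pos: [0.6425, 0.2118, 0.0868]
tool_rot: [179.8, -0.1, 87.1]
contact_force: [0.7, 10.1, 4.8]
grip_width: 0.179
finger_force: 25.2
clock: 60.78
tool_pos: [0.6437, 0.2116, 0.0866]
tool_rot: [-179.8, -0.1, 87.1]
contact_force: [-15.4, 9.4, 11.7]
grip_width: 0.183
finger_force: 26.3
```

```bash
python3 -m jog '0 0 0 0 -2 0 10;0 0 0 0 -2.5 0 15;0 0 0 0 -2.5 0 20;0 0 0 0 -2.5 0 30;0 0 0 0 -2.5 0 40;0 0 0 0 -2.5 0 40;0 0 0 0 -2.5 0 40;0 0 0 0 -2.5 -15 40;0 0 0 0 -2.5 -45 40;0 0 0 0 -2.5 -85 40;0 0 0 0 -2.5 -125 40;0 0 0 0 -2.5 -165 40'; python3 -m jog '0 0 0 0 -35 -30 40;0 0 0 0 -70 -60 40;0 0 0 -35 -100 -90 40;0 0 0 -70 -110 -90 40;0 0 0 -110 -110 -90 40;0 0 0 -150 -110 -90 40;0 0 0 -190 -110 -90 40;0 0 0 -230 -110 -90 40;0 0 0 -270 -110 -90 40;0 0 0 -310 -110 -90 40;0 0 0 -350 -110 -90 40;0 0 0 -390 -110 -90 40'
python3 - <<'E'
from h import *
st(); a,_=imaging.get_image('top'); 
P=[imaging.pinpoint('top',q) for q in('gate_peg','tray_floor','cyl_a_mid','canister_mid')]
b,_=imaging.get_image('side'); 
P+=[imaging.pinpoint('side',q) for q in('gate_peg','tray_handle','cyl_a_mid','canister_mid')]
for x in P: print([(np.round(r['at'],3).tolist(),round(r['confidence'],2)) for r in x])
cv2.imwrite('pics/fin.png',np.hstack([cv2.resize(a[0:260,40:300],(400,400)),cv2.resize(b[80:340,20:280],(400,400))]))
E
```

```text
clock: 61.78
tool_pos: [0.6431, 0.2096, 0.2521]
tool_rot: [-180.0, 0.0, 87.0]
contact_force: [0.8, 0.1, -0.2]
grip_width: 0.474
finger_force: 0.0
clock: 62.78
tool_pos: [0.5128, -0.1761, 0.3406]
tool_rot: [180.0, 0.0, 87.0]
contact_force: [0.3, 0.3, -0.1]
grip_width: 0.469
finger_force: 0.0
{'clock': 62.783, 'tool_pos': [0.513, -0.176, 0.341], 'tool_rot': [179.985, 0.012, 87.021], 'contact_force': [0.283, 0.285, -0.053], 'grip_width': 0.469, 'finger_force': 0.0, 'qpos': [-25.931, 15.766, 91.87, -0.006, 72.346, -22.95]}
[([0.645, 0.212, 0.1], 0.89)]
[([0.739, 0.155, 0.024], 0.82)]
[([0.815, 0.042, 0.132], 0.42), ([0.844, 0.276, 0.051], 0.38), ([0.388, 0.066, -0.001], 0.19)]
[([0.433, -0.516, 0.025], 0.74), ([0.55, -0.436, 0.026], 0.66), ([0.839, 0.274, 0.052], 0.6)]
[([0.645, 0.209, 0.103], 0.92)]
[([0.664, 0.161, 0.059], 0.62)]
[([0.815, 0.043, 0.132], 0.62)]
[([0.838, 0.271, 0.053], 0.64)]
```

View pics/fin.png

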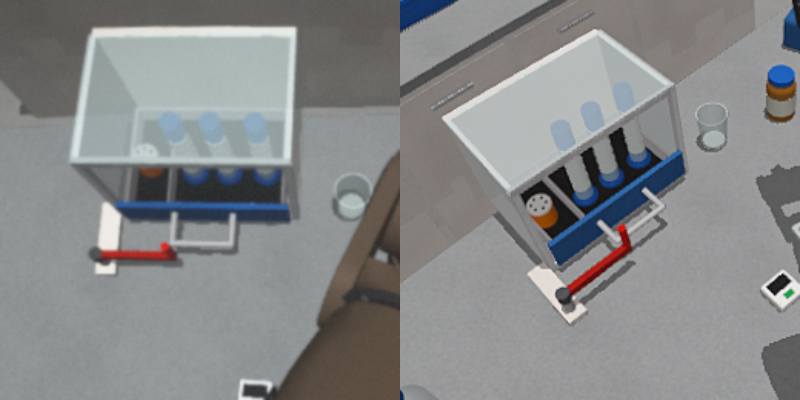

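Final views: the tray is home, the three cylinders and the canister are standing, and the red gate lies across the handle (left panel (130,254), right panel (595,262)).

```bash
python3 -c "
from rig import arm; print(arm.sign_off())"
```

```text
the job is handed in; nothing more can be done
None
```

The job is handed in. In the final views the tray is home with the canister in its left bay and all three cylinders upright, the gate is shut against its stop, and the arm is clear; no verdict came back on sign-off.

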